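# Clamp a plated block in the bench length gauge at the marked measuring force

## Robot

A 6-joint arm with a two-finger parallel gripper is mounted at the origin on a cart in front of the work surface, level with it; the furniture and walls round the work are solid. World frame = base frame: x ahead of the robot, y to its left, z up, the work surface at z = 0. Lengths are in m, angles in rad, forces in N, time in s.
With the tool pointing down it reaches from about 0.425 to 0.95 m from the base axis. Payload 3.5 kg.
Tool frame: the origin (TCP) lies on the centre line of the jaws, within the pads' length; the fingertips stand 19 mm ahead of it and the grasp point (between the pads) is the TCP; z points along the fingers, y is the line along which they close (so a half turn about z gives the same grasp; the last joint's range is limited). The gripper opens to 85 mm and grips with 20 to 120 N. Pads are 22 mm wide; open, the fingers measure 114 mm over their backs; the gripper's body (76 mm by 85 mm) begins 54 mm behind the grasp point. The pads swing forward as they close: fully open they stand 13 mm farther back than shut.
Start: joints at [1.077, 0.286, 1.577, -0, 1.279, -0.15], TCP at [0.227, 0.635, 0.25] pointing down, gripper open.
Joint ranges: [-2.77, 2.77], [-0.9, 2.22], [0.21, 2.48], [-1.53, 4.67], [0.24, 2.81], [-2.84, 2.84]. Speed limits (rad/s): [2.79, 2.79, 3.14, 3.14, 3.14, 3.14].

## Interface

Orientations are given as a unit quaternion [x, y, z, w].
In Python, from plant import ctrl, imaging gives the robot as it stands. The module is installed in compiled form; this text tells all that it offers.
- The arm moves only by the shell command python3 -m handwheel 'ROWS' [OPENING] [FORCE]. ROWS is JSON, one flat list of numbers, 6 for each row, row after row: the shift along the world's x, y, z in units of 150 mm (1.0 is 150 mm), then the turn, a rotation vector about the world's x, y, z in units of 90 degrees (1.0 is 90 degrees). In form: [tx, ty, tz, rx, ry, rz, tx, ty, tz, rx, ry, rz, ...]. A call has 1 to 5 rows; each row shifts and turns the commanded pose from where the row before left it; what a row does not reach is not made up. A row lasts 1/12 s, in which the tool goes at most 41.7 mm and 7.16 degrees, less where a joint would pass 70% of its speed; a pose out of reach is approached as far as the arm can. A call with a number of a shift or a turn outside -1 to 1 is refused whole. A call with a gripper value outside its range is refused whole. OPENING is the opening, from 0 (shut) to 1 (fully open), set as the call begins (- or left out, the last holds). The fingers move at their own pace and stop on an object; FORCE is the grip in N (left out, the last holds). Time passes only in rows, so rows that do not move let the fingers close. It gives the time, the measured TCP pose, the force, the opening and the grip force at its end, in the units of the state.
- ctrl.get_state(): the state, without advancing time (a new reading comes with each control period).
- imaging.read_camera(name): name is "side" or "top" or "wrist"; returns (picture, depth): 480x640x3 uint8, blue, green, red; 480x640 float32, m along the optical axis (not along the pixel's ray), 0 where there is no reading.
- imaging.get_calibration(name): a dict with "fovy" (degrees; the focal length in pixels is half the picture's height over the tangent of half this angle, whatever the lens; pixels are square), "cx", "cy" (the principal point, pixels), "R" (3x3) and "t" (3): a world point X has camera coordinates R X + t. Camera axes: x right, y down, z forward; pixel columns grow to the right and rows downward; lengths in m; the calibration is good to about 2 mm. A picture is of the moment at which its call begins: read the wrist's pose just before it. get_calibration takes no time and is no camera call; for the wrist camera it gives the pose at the moment of the call.
- ctrl.sign_off(): hands the job in; it is judged then, once.
The state is a dict: "time": time; "qpos": joint angles; "dq": joint speeds; "joint_efforts": joint torques, N m; "eef_pos": TCP position; "tcp_rot": TCP orientation; "contact_force": force on the tool from outside, world axes, zero at the start; "wrist_torque": the same for the moment, N m; "opening": opening from 0.0 (shut) to 1.0 (fully open); "finger_force": force on a finger pad.
Only numpy, scipy, OpenCV 4.12 (cv2) and the standard library are available. Lean on these libraries where they do the work, as an engineer would, in place of code of your own. Each camera call takes 0.05 s, during which the arm holds its last target. There are 200 camera calls.

## Task

Measure the gold-plated block that lies flat on the bench in the bench length gauge: draw the gauge's carriage back by its knob until the block fits, lay the block down gently on the bed between the two guide rods and let go of it, then push the carriage up until the block sits against the fixed measuring face and the cursor of the sprung measuring face stands between the two long bold lines of its scale. Plating is soft: grip the block no harder than it needs, do not drop it or knock it against the gauge, and never press the sprung face right back to the end of its travel. Leave the other things on the bench where they are.

Things in the scene. Friction and masses are not known exactly. Their poses are not given: they have to be found in the camera images.
- gauge: Bench length gauge fixed to the bench, grey base 96 x 440 mm. Origin: base centre on the bench top, z up; it measures along own y. Grey headstock at the +y end (84 mm wide, 80 mm high). Light metal bed 44 mm wide, top 30 mm above the bench; a steel guide rod 8 mm thick along either side (top 38 mm above the bench, 52 mm clear between the rods).
- anvil_face (a point): Centre of the fixed measuring face (steel disc, 34 mm across) on the headstock, at own x 0, y +160 mm, z 52 mm of the gauge; axes as the gauge's: y points from the bed into the headstock.
- carriage (a joint): Position of the light-metal carriage (86 mm wide, 70 mm long, top 80 mm above the bench) on the rods, 0 to 0.120 m; grows as it is drawn back (gauge's own -y, away from the headstock). Gap between the measuring faces, sprung face out: 0.130 m + this. A brake of about 12 N holds it where it is left.
- grip_knob (a point): Grip point on the carriage's upright round black knob (24 mm thick, 86 to 124 mm above the bench): on its axis, 110 mm above the bench, at gauge's own x +10 mm; it moves with the carriage. Seen towards the headstock, the carriage's front face is 42 mm ahead of the knob's axis and the sprung measuring face 38 mm ahead of that.
- plunger (a joint): How far the sprung measuring face (steel disc 34 mm across on the carriage's front, 52 mm above the bench) is pushed back: 0 (out) to 0.024 m (end of travel). Spring: 4.5 N at 0, 0.25 N more per mm. Its dark cursor moves over a white scale on the carriage's top, at the gauge's own -x side of the knob; the two long bold lines are at 0.008 and 0.016 m.
- block: Gold-coloured drilled metal block, 44 x 44 mm and 211 mm long, about 0.6 kg, lying flat on the bench (the similar but thicker blocks standing on end at the right are not meant). Origin: centre of its underside; its own y runs along its length, z up. Either end may face the headstock.
- plug_gauge: Bystander: double-ended plug gauge lying behind the gauge, 25 x 98 x 25 mm, origin at the centre of its underside.
- loupe: Bystander: black eye loupe, 37 mm across, 26 mm high, origin at the centre of its underside.
- screwdriver: Bystander: screwdriver lying, 21 x 139 x 21 mm, origin at the centre of its underside.
- ring_tub: Bystander: small open white tub of sealing rings, 45 mm across, 20 mm high, origin at the centre of its underside.

How it is judged:
On the way, in this order (a step that is already met when the one before it is completed fails the run):
1. the carriage is drawn back so that the block fits between the measuring faces (value of joint carriage above 0.085 m), for 0.2 s.
2. the block lies flat on the bed between the guide rods, let go of (z of block in the frame of gauge between 0.0275 and 0.0325 m and x of block in the frame of gauge between -0.007 and 0.007 m and y of block in the frame of gauge above -0.01 m and angle between block's own z axis and vertical below 0.04 rad and contact force between the fingers and block below 0.1 N), for 0.2 s.
At the end, for the whole second after the job is handed in: The block lies flat on the bed between the guide rods (within 7 mm sideways, 4 degrees), its end within 2 mm of the fixed measuring face, and the sprung measuring face is pushed back between the two bold lines (7.5 to 16.5 mm); carriage and block are at rest (value of joint plunger between 0.0075 and 0.0165 m and y of block in the frame of anvil_face above -0.1075 m and z of block in the frame of gauge between 0.0275 and 0.0325 m and x of block in the frame of gauge between -0.007 and 0.007 m and angle between block's own z axis and vertical below 0.04 rad and angle between the y axis of block and the y axis of gauge, either way round below 0.07 rad and velocity of joint carriage below 0.002 m/s and linear speed of block below 0.005 m/s); the robot touches nothing.
It fails at once if the sprung measuring face is pressed back beyond 22 mm, to the end of its travel (value of joint plunger above 0.022 m).
It fails at once if the block is knocked or pressed against the gauge with more than 80 N (contact force between block and gauge above 80 N).
It fails at once if the block is squeezed too hard: both fingers together press it with more than 110 N (contact force between the fingers and block above 110 N).
It fails at once if the block is dropped (falls free from more than about 8 mm) (contact force between the fingers and block below 0.1 N and linear speed of block above 0.4 m/s).
It fails at once if a bystander is moved by more than 20 mm (distance of any of plug_gauge, loupe, screwdriver, ring_tub from where it was at the start of the episode above 0.02 m).
It also fails if it takes over 69 s, if anything falls off the work surface, if the arm or the gripper's body presses on something with over 40 N, if the wrist force passes 120 N, or if a joint passes its speed limit or range.

## Working session

There is one attempt and no reset: what is moved stays moved. The work goes in short steps, Python scripts to look and compute and a shell command to move; the robot and the scene stay as the last step left them, time stands still between calls to the robot, and variables do not carry over. Pictures are saved under pics/ and viewed, at most 10 in all, crops included, and the job is handed in when it is done.

```bash
mkdir -p pics; cat > h.py <<'E'
import numpy as np, cv2
from plant import ctrl, imaging
def cam(n):
    c=imaging.get_calibration(n); p,d=imaging.read_camera(n); return p,d,c
def f(c): return 240/np.tan(np.radians(c["fovy"])/2)
def ray(c,u,v):
    R=np.array(c["R"]);t=np.array(c["t"]); d=R.T@np.array([(u-c["cx"])/f(c),(v-c["cy"])/f(c),1]); return -R.T@t,d
def onz(c,u,v,z):
    o,d=ray(c,u,v); return o+d*(z-o[2])/d[2]
def cloud(d,c):
    v,u=np.mgrid[:480,:640]; P=np.stack([(u-c["cx"])/f(c)*d,(v-c["cy"])/f(c)*d,d],-1)
    return (P-np.array(c["t"]))@np.array(c["R"])
E
python3 - <<'E'
from h import *
print(ctrl.get_state())
for n in("top","side"):
    p,d,c=cam(n); cv2.imwrite(f"pics/{n}.png",p); np.savez(f"{n}.npz",p=p,d=d); print(n,c["fovy"],c["cx"],c["cy"],-np.array(c["R"]).T@c["t"],np.array(c["R"]).round(3).tolist(),(d>0).mean())
E
```

```text
{'time': 0.0, 'qpos': array([ 1.07698840e+00,  2.87178668e-01,  1.57819396e+00, -1.20880259e-06,
        1.27863790e+00, -1.50023202e-01]), 'dq': array([-0.00111459,  0.00036498,  0.00143284, -0.00169304,  0.00425887,
        0.00018487]), 'joint_efforts': array([ 5.00766055e-04, -4.05998111e+01, -2.92617989e+01, -1.46812854e-04,
        5.86410257e-03, -4.88734440e-07]), 'eef_pos': array([0.22719656, 0.63494796, 0.2489293 ]), 'tcp_rot': array([ 1.71046831e-01,  9.85262158e-01, -1.14701884e-03, -3.81940016e-04]), 'contact_force': array([-0.05349153, -0.96573001,  0.78217193]), 'wrist_torque': array([-0.01396324, -0.00485048,  0.02499315]), 'finger_force': 0.0, 'opening': 0.9963338641337065}
top 48.49550689067674 331.0571734652036 240.2482575324527 [0.47257739 0.16746143 1.19182263] [[0.018, -1.0, -0.002], [-0.997, -0.018, -0.073], [0.073, 0.004, -0.997]] 0.9960286458333333
side 51.29218323250658 321.57898602831546 241.91433272296211 [0.49112719 1.07546241 0.57880371] [[-0.995, -0.095, -0.019], [-0.03, 0.486, -0.873], [0.092, -0.869, -0.487]] 0.9961360677083333
```

View pics/top.png

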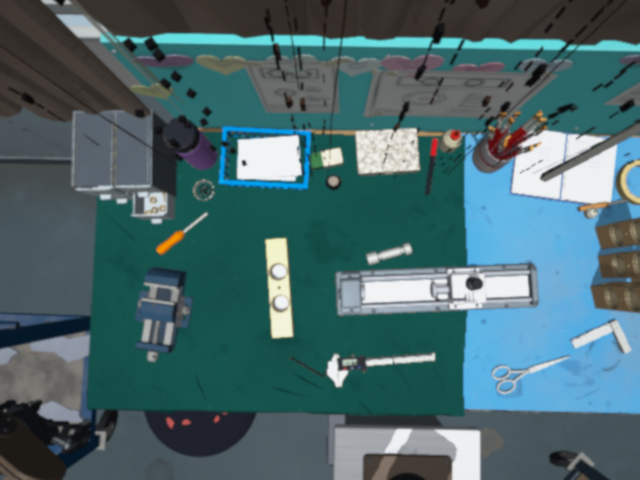

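View pics/side.png

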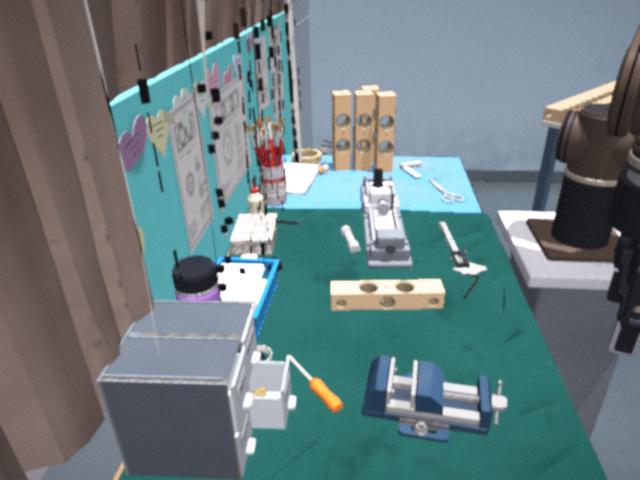

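The top view shows the block at (279,288) lying along world x. The gauge is horizontal, with its headstock at (350,293) and its knob at (473,283). The side view shows the block at (387,294), the knob at (378,177), and the thick blocks at the back.

```bash
python3 - <<'E'
from h import *
for n,roi in(("top",(255,230,300,345)),("side",(325,272,450,312))):
    z=np.load(n+".npz");p,d=z["p"],z["d"];c=imaging.get_calibration(n);C=cloud(d,c)
    h=cv2.cvtColor(p,cv2.COLOR_BGR2HSV); x0,y0,x1,y1=roi
    m=np.zeros(d.shape,bool); m[y0:y1,x0:x1]=((h[...,0]>10)&(h[...,0]<32)&(h[...,1]>40)&(h[...,2]>120))[y0:y1,x0:x1]
    P=C[m]; print(n,m.sum(),"z pct",np.percentile(P[:,2],[2,25,50,75,98]).round(4))
    t=P[(P[:,2]>.036)&(P[:,2]<.052)][:,:2]
    print(" top rect",cv2.minAreaRect((t*1000).astype(np.float32)))
    if n=="top":
        cn=max(cv2.findContours(m.astype(np.uint8),0,2)[0],key=cv2.contourArea); q=cv2.boxPoints(cv2.minAreaRect(cn)); print(" px rays z44",[onz(c,u,v,.044)[:2].round(4).tolist() for u,v in q])
    # gauge by height
    g=(C[...,0]>.25)&(C[...,0]<.55)&(C[...,1]>-.45)&(C[...,1]<.2)
    for a,b in((.073,.088),(.112,.135),(.024,.034),(.006,.024)):
        s=g&(C[...,2]>a)&(C[...,2]<b); t=C[s]
        if len(t)>5: print(" gauge z",a,b,s.sum(),np.percentile(t,[1,50,99],axis=0).round(4).tolist(),cv2.minAreaRect((t[:,:2]*1000).astype(np.float32)))
    b=C[(C[...,0]>.25)&(C[...,0]<.5)&(C[...,1]>-.1)&(C[...,1]<.5)&(C[...,2]<.012)&(C[...,2]>-.03)]; print(" bench z",np.median(b[:,2]))
E
```

```text
top 781 z pct [0.0077 0.0408 0.0428 0.0445 0.0477]
 top rect ((453.5235595703125, 281.3679504394531), (210.3916473388672, 44.00953674316406), 5.2410993576049805)
 px rays z44 [[0.5562, 0.3149], [0.5602, 0.2687], [0.4691, 0.2604], [0.4652, 0.3064]]
 gauge z 0.073 0.088 1562 [[0.4164, -0.4353, 0.0734], [0.4515, -0.0929, 0.0798], [0.5303, 0.1489, 0.0873]] ((448.2016906738281, -152.98919677734375), (116.5394287109375, 605.5489501953125), 6.6070661544799805)
 gauge z 0.112 0.135 450 [[0.4211, -0.4422, 0.1123], [0.4708, -0.4099, 0.1232], [0.535, -0.1115, 0.1344]] ((453.3676452636719, -282.24554443359375), (112.82182312011719, 333.5461730957031), 10.407329559326172)
 gauge z 0.024 0.034 2697 [[0.4184, -0.4264, 0.0242], [0.4576, -0.0347, 0.0298], [0.532, 0.0963, 0.0339]] ((451.26483154296875, -146.239013671875), (240.0227813720703, 601.7940673828125), 8.888440132141113)
 gauge z 0.006 0.024 20540 [[0.2523, -0.4413, 0.0061], [0.3713, -0.0667, 0.0088], [0.5474, 0.1951, 0.0229]] ((400.0370178222656, -125.01324462890625), (299.9713439941406, 649.9285888671875), 0.008389093913137913)
 bench z 0.0
[... 342 characters left out ...]
03, 611.82666015625), 6.7288818359375)
 gauge z 0.112 0.135 344 [[0.4252, -0.4454, 0.1122], [0.476, -0.4119, 0.1225], [0.5402, -0.1082, 0.1346]] ((455.8740539550781, -281.09857177734375), (113.88406372070312, 337.4202575683594), 10.845438957214355)
 gauge z 0.024 0.034 642 [[0.4053, -0.4346, 0.0241], [0.4587, -0.015, 0.0298], [0.5448, 0.1555, 0.0337]] ((484.35516357421875, -145.70046997070312), (141.49819946289062, 605.8563842773438), 2.0869905948638916)
 gauge z 0.006 0.024 8174 [[0.2525, -0.4319, 0.0061], [0.3694, 0.0475, 0.0084], [0.5474, 0.1973, 0.0222]] ((400.03240966796875, -124.96734619140625), (299.93878173828125, 649.804443359375), 0.020175132900476456)
 bench z 0.007569587603627574
```

```bash
python3 - <<'E'
from h import *
for n in("top","side"):
    z=np.load(n+".npz");p,d=z["p"],z["d"];c=imaging.get_calibration(n);C=cloud(d,c)
    g=(C[...,0]>.36)&(C[...,0]<.54)&(C[...,1]>-.31)&(C[...,1]<.22)
    for nm,s in(("knob",g&(C[...,2]>.1)&(C[...,2]<.135)),("head",g&(C[...,2]>.07)&(C[...,2]<.09)&(C[...,1]>.05)),("carr",g&(C[...,2]>.07)&(C[...,2]<.092)&(C[...,1]<.0)),("all",g&(C[...,2]>.016))):
        t=C[s]
        if len(t)>5: print(n,nm,len(t),np.percentile(t,[2,50,98],axis=0).round(4).tolist(),cv2.minAreaRect((t[:,:2]*1000).astype(np.float32)))
E
python3 -m handwheel '[0.1,-0.27,0,0,0,0,0.1,-0.27,0,0,0,0,0.1,-0.27,0,0,0,0,0.1,-0.27,0,0,0,0,0.1,-0.27,0,0,0,0]' 1 40
python3 -m handwheel '[0.1,-0.26,0,0,0,0,0.1,-0.26,0,0,0,0,0.1,-0.26,0,0,0,0,0.1,-0.26,0,0,0,0,0,0,0,0,0,0]'
python3 - <<'E'
from h import *
import time
s=ctrl.get_state(); print(s["eef_pos"],s["time"])
p,d,c=cam("wrist"); cv2.imwrite("pics/w1.png",p); np.savez("w1.npz",p=p,d=d,**{k:np.array(v) for k,v in c.items()}); print(c, (d>0).mean())
E
```

```text
top knob 145 [[0.4587, -0.1328, 0.1025], [0.4689, -0.1197, 0.1228], [0.4807, -0.1105, 0.1273]] ((469.55120849609375, -122.09033203125), (22.590923309326172, 24.215965270996094), 69.72864532470703)
top head 593 [[0.4162, 0.1072, 0.0733], [0.4449, 0.1282, 0.0791], [0.4724, 0.1491, 0.0837]] ((444.4856262207031, 124.4551773071289), (59.930049896240234, 51.192508697509766), 3.6622588634490967)
top carr 897 [[0.429, -0.1496, 0.0738], [0.4532, -0.1077, 0.0807], [0.4889, -0.0596, 0.0892]] ((457.8380126953125, -97.91484069824219), (61.823184967041016, 108.74910736083984), 3.4341983795166016)
top all 10080 [[0.4066, -0.2634, 0.017], [0.4639, -0.0242, 0.0342], [0.524, 0.1675, 1.1918]] ((464.7838134765625, -56.90989685058594), (448.8985900878906, 148.83526611328125), 89.30560302734375)
side knob 108 [[0.4607, -0.1277, 0.101], [0.4722, -0.1122, 0.1151], [0.4835, -0.1055, 0.1249]] ((472.0455017089844, -117.95600128173828), (25.29461097717285, 23.248756408691406), 89.64588928222656)
side head 362 [[0.4181, 0.1149, 0.0705], [0.4465, 0.1422, 0.0794], [0.4746, 0.1545, 0.082]] ((445.89019775390625, 133
[... 411 characters left out ...]
134.51487731933594, 437.2369689941406), 3.541731357574463)
time: 0.52
eef_pos: [0.2998, 0.4382, 0.2496]
tcp_rot: [0.171, 0.985, -0.001, -0.0]
contact_force: [0.5, -0.1, 0.9]
opening: 1.001
finger_force: 0.0
time: 0.93
eef_pos: [0.3616, 0.2793, 0.2499]
tcp_rot: [0.175, 0.985, -0.001, 0.001]
contact_force: [0.4, -0.5, -0.2]
opening: 0.994
finger_force: 0.0
[0.36158965 0.2792566  0.24986538] 0.9333
{'fovy': 65.09373671594065, 'cx': 321.0087191798903, 'cy': 240.09416972088496, 'R': array([[ 0.34474246,  0.93869153, -0.00329239],
       [ 0.9059465 , -0.33179409,  0.26300879],
       [ 0.24579173, -0.09365303, -0.96478782]]), 't': array([-0.38595759, -0.2695393 ,  0.31468814])} 0.9960319010416666
```

```bash

python3 -m handwheel '[0.1,-0.26,0.05,0,0,0.065,0.1,-0.26,0.05,0,0,0.065,0.05,-0.26,0.05,0,0,0.065,0.05,-0.26,0.05,0,0,0.065,0,-0.26,0,0,0,0]'
python3 -m handwheel '[0,-0.26,0,0,0,0,0,-0.26,0,0,0,0,0,-0.2,0,0,0,0,0,-0.1,0,0,0,0,0,0,0,0,0,0]'
python3 - <<'E'
from h import *
s=ctrl.get_state(); print(s["eef_pos"],s["qpos"].round(3),s["time"])
p,d,c=cam("wrist"); cv2.imwrite("pics/w2.png",p); np.savez("w2.npz",p=p,d=d,**{k:np.array(v) for k,v in c.items()})
z=np.load("w1.npz");p1=z["p"]
cv2.imwrite("pics/w12.png",cv2.resize(np.hstack([p1,p]),(800,300),interpolation=cv2.INTER_AREA))
for n in("w1","w2"):
    z=np.load(n+".npz");C=cloud(z["d"],z); P=C.reshape(-1,3)
    b=P[(abs(P[:,2])<.02)]; print(n,"bench z",np.percentile(b[:,2],[10,50,90]))
    def R(nm,s): 
        t=P[s]; 
        if len(t)>20: print(nm,len(t),np.median(t,axis=0).round(4),cv2.minAreaRect((t[:,:2]*1000).astype(np.float32)))
    x,y,zz=P.T
    R("block",(zz>.035)&(zz<.055)&(y>.23)&(y<.34)&(x>.32)&(x<.6))
    R("head",(zz>.07)&(zz<.09)&(y>.05)&(y<.2)&(x>.38)&(x<.52))
    R("carr",(zz>.07)&(zz<.09)&(y>-.2)&(y<.02)&(x>.38)&(x<.53))
    R("knob",(zz>.115)&(zz<.135)&(y>-.2)&(y<.0)&(x>.38)&(x<.53))
E
```

```text
time: 1.4
eef_pos: [0.4028, 0.1007, 0.2797]
tcp_rot: [-0.022, 1.0, 0.0, 0.002]
contact_force: [0.3, -0.5, 1.2]
opening: 0.998
finger_force: 0.0
time: 1.82
eef_pos: [0.4018, -0.0235, 0.278]
tcp_rot: [-0.017, 1.0, -0.0, -0.0]
contact_force: [0.2, 0.8, -0.5]
opening: 1.002
finger_force: 0.0
[ 0.40182436 -0.02346141  0.27795595] [-0.311 -0.382  2.169 -0.     1.354 -1.917] 1.8167
w1 bench z [0.0056685  0.00716003 0.01127899]
block 7952 [0.443  0.2835 0.0434] ((453.7686767578125, 284.1640625), (212.1473846435547, 43.769775390625), 5.354555606842041)
head 1330 [0.4563 0.1433 0.0793] ((446.8888244628906, 133.16934204101562), (51.130985260009766, 41.108482360839844), 3.5075185298919678)
w2 bench z [0.00463398 0.00687077 0.0121663 ]
block 6613 [0.4614 0.2745 0.043 ] ((453.65765380859375, 284.2210693359375), (211.4401397705078, 46.8631706237793), 5.436812400817871)
head 3075 [0.4412 0.1277 0.0793] ((443.5073547363281, 127.70661163330078), (58.848480224609375, 47.20547103881836), 2.8161301612854004)
carr 4460 [ 0.4486 -0.1047  0.0805] ((457.2994079589844, -97.36384582519531), (61.722312927246094, 104.21529388427734), 3.591491460800171)
knob 332 [ 0.4613 -0.1139  0.122 ] ((465.576171875, -117.05450439453125), (24.30477523803711, 15.4357271194458), 47.8809928894043)
```

View pics/w12.png

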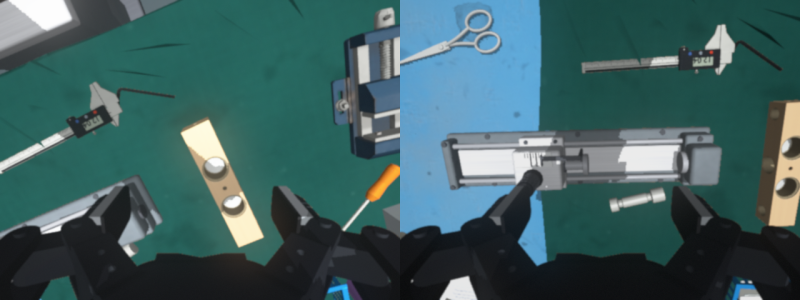

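Left (w1) shows the block at about (222,185). Right (w2) shows the carriage with its scale at about (535,150), the knob at about (533,180) and the headstock at (700,160). All views agree on the positions, so I'm going for the knob.

```bash

python3 -m handwheel '[0.114,-0.161,-0.1,0,0,0.018,0.114,-0.161,-0.1,0,0,0,0.114,-0.161,-0.1,0,0,0,0.114,-0.161,-0.1,0,0,0,0,0,0,0,0,0]' 1 40
python3 -m handwheel '[0,0,-0.2,0,0,0,0,0,-0.2,0,0,0,0,0,-0.15,0,0,0,0,0,-0.1,0,0,0,0,0,0,0,0,0]'
```

```text
time: 2.28
eef_pos: [0.471, -0.1191, 0.2141]
tcp_rot: [-0.033, 0.999, 0.001, -0.003]
contact_force: [-0.1, -0.3, -1.3]
opening: 1.0
finger_force: 0.0
time: 2.7
eef_pos: [0.4678, -0.1151, 0.1169]
tcp_rot: [-0.034, 0.999, 0.002, -0.004]
contact_force: [-0.4, 1.1, -0.5]
opening: 1.0
finger_force: 0.0
```

```bash

python3 -m handwheel '[0.02,-0.03,-0.03,0,0,0,0,0,0,0,0,0]'
python3 -m handwheel '[0,0,0,0,0,0,0,0,0,0,0,0,0,0,0,0,0,0,0,0,0,0,0,0,0,0,0,0,0,0]' 0 40
python3 -m handwheel '[0,0,0,0,0,0,0,0,0,0,0,0,0,0,0,0,0,0,0,0,0,0,0,0,0,0,0,0,0,0]'
```

```text
time: 2.87
eef_pos: [0.4743, -0.1227, 0.117]
tcp_rot: [-0.034, 0.999, -0.0, 0.001]
contact_force: [-0.4, 0.7, 0.4]
opening: 1.0
finger_force: 0.0
time: 3.28
eef_pos: [0.4732, -0.1221, 0.1167]
tcp_rot: [-0.032, 0.999, 0.001, 0.0]
contact_force: [0.4, 12.9, 7.8]
opening: 0.296
finger_force: 5.4
time: 3.7
eef_pos: [0.4733, -0.1217, 0.117]
tcp_rot: [-0.032, 0.999, 0.002, 0.0]
contact_force: [-0.6, 4.5, 5.2]
opening: 0.262
finger_force: 39.1
```

```bash

python3 -m handwheel '[0.003,-0.05,0,0,0,0,0.003,-0.05,0,0,0,0,0.003,-0.05,0,0,0,0,0.003,-0.05,0,0,0,0,0.003,-0.05,0,0,0,0]'
python3 -m handwheel '[0.003,-0.05,0,0,0,0,0.003,-0.05,0,0,0,0,0.003,-0.05,0,0,0,0,0.003,-0.05,0,0,0,0,0.003,-0.05,0,0,0,0]'
python3 -m handwheel '[0.003,-0.05,0,0,0,0,0.003,-0.05,0,0,0,0,0.003,-0.05,0,0,0,0,0,-0.04,0,0,0,0,0,0,0,0,0,0]'
```

```text
time: 4.12
eef_pos: [0.4754, -0.1572, 0.117]
tcp_rot: [-0.032, 0.999, 0.004, -0.0]
contact_force: [-0.4, 13.4, 7.8]
opening: 0.268
finger_force: 39.9
time: 4.53
eef_pos: [0.4777, -0.1947, 0.117]
tcp_rot: [-0.032, 0.999, 0.005, -0.0]
contact_force: [-1.7, 13.2, 9.6]
opening: 0.267
finger_force: 39.9
time: 4.95
eef_pos: [0.4795, -0.2245, 0.117]
tcp_rot: [-0.032, 0.999, 0.003, 0.0]
contact_force: [0.9, 8.8, 5.3]
opening: 0.26
finger_force: 39.7
```

```bash

python3 -m handwheel '[0,0,0,0,0,0,0,0,0,0,0,0,0,0,0,0,0,0,0,0,0,0,0,0]' 1 60
python3 -m handwheel '[0,0,0.15,0,0,0,0,0,0.25,0,0,0,0,0,0.25,0,0,0,0,0,0.25,0,0,0,0,0,0.2,0,0,0]'
python3 -m handwheel '[-0.1,0.25,0,0,0,0,-0.1,0.25,0,0,0,0,-0.1,0.25,0,0,0,0,-0.1,0.25,0,0,0,0,0,0,0,0,0,0]'
python3 - <<'E'
from h import *
s=ctrl.get_state(); print(s["eef_pos"],s["time"])
p,d,c=cam("wrist"); cv2.imwrite("pics/w3.png",p); np.savez("w3.npz",p=p,d=d,**{k:np.array(v) for k,v in c.items()})
p,d,c=cam("top"); np.savez("top3.npz",p=p,d=d,**{k:np.array(v) for k,v in c.items()})
p,d,c=cam("side"); np.savez("side3.npz",p=p,d=d,**{k:np.array(v) for k,v in c.items()})
E
```

```text
time: 5.28
eef_pos: [0.4789, -0.2267, 0.1161]
tcp_rot: [-0.033, 0.999, -0.0, -0.0]
contact_force: [-0.6, 0.3, -0.7]
opening: 0.821
finger_force: 0.0
time: 5.7
eef_pos: [0.4792, -0.2269, 0.2844]
tcp_rot: [-0.033, 0.999, -0.001, 0.001]
contact_force: [0.9, -0.2, 0.3]
opening: 1.001
finger_force: 0.0
time: 6.12
eef_pos: [0.4166, -0.0719, 0.2807]
tcp_rot: [-0.035, 0.999, 0.001, -0.0]
contact_force: [1.1, -0.2, -0.9]
opening: 0.994
finger_force: 0.0
[ 0.41663445 -0.07194031  0.28071556] 6.1167
```

View pics/w3.png

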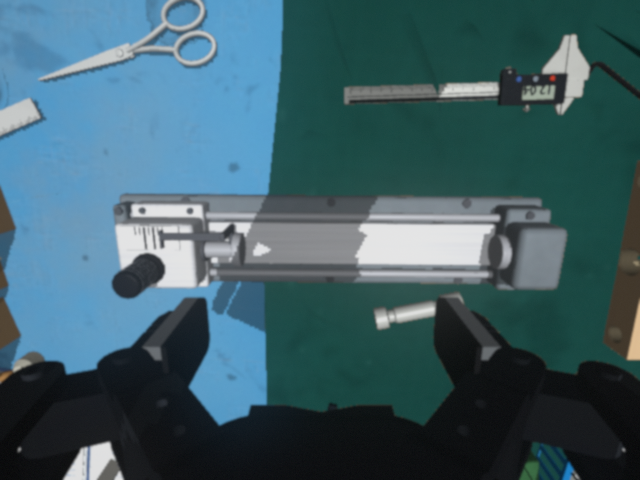

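The wrist picture shows the drawn-back carriage with its knob at (138,275) and its scale at (150,238). The sprung face is at about (240,247), the anvil disc at (498,250), and the rods run along rows 218 and 271.

```bash
python3 - <<'E'
from h import *
z=np.load("w3.npz");C=cloud(z["d"],z)
np.set_printoptions(suppress=True,precision=4)
# rays: rod centre rows from grey profile in bright part, z=.038
for col in(250,300,350,400,450):
    print(col,[ (v,C[v,col].round(4)[[0,2]].tolist()) for v in(212,216,218,220,224,245,266,270,272,274,278)])
for col,v in((215,218),(500,218),(215,271),(488,272)): print("rodray",col,onz(z,col,v,.038))
# along rows: sprung face / anvil
for v in(240,248): print(v,[(u,C[v,u].round(3).tolist()) for u in(222,230,236,240,244,484,490,494,498,504,510,516,540,560)])
P=C.reshape(-1,3);x,y,h=P.T
t=P[(h>.074)&(h<.086)&(y>.1)&(y<.2)&(x>.38)&(x<.52)];print("head",np.percentile(t,[1,50,99],axis=0),cv2.minAreaRect((t[:,:2]*1000).astype(np.float32)))
t=P[(h>.074)&(h<.086)&(y<-.12)&(y>-.29)&(x>.38)&(x<.53)];print("carr",np.percentile(t,[1,50,99],axis=0),cv2.minAreaRect((t[:,:2]*1000).astype(np.float32)))
t=P[(h>.006)&(h<.09)&(y<.25)&(y>-.35)&(x>.37)&(x<.53)]
for n in("top3","side3"):
    z=np.load(n+".npz");P=cloud(z["d"],z).reshape(-1,3);x,y,h=P.T
    t=P[(h>.112)&(h<.128)&(y<-.15)&(y>-.29)&(x>.38)&(x<.53)];print(n,"knob",np.percentile(t,[1,50,99],axis=0))
    t=P[(h>.074)&(h<.086)&(y>.05)&(y<.2)&(x>.38)&(x<.52)];print("head",np.percentile(t,[1,50,99],axis=0))
    t=P[(h>.074)&(h<.086)&(y<-.12)&(y>-.29)&(x>.38)&(x<.53)];print("carr",np.percentile(t,[1,50,99],axis=0),cv2.minAreaRect((t[:,:2]*1000).astype(np.float32)))
E
```

```text
250 [(212, [0.4268, 0.0338]), (216, [0.43, 0.038]), (218, [0.4319, 0.0387]), (220, [0.4381, 0.0199]), (224, [0.4402, 0.029]), (245, [0.4627, 0.0285]), (266, [0.4887, 0.0201]), (270, [0.4875, 0.0358]), (272, [0.4891, 0.0375]), (274, [0.491, 0.0382]), (278, [0.5028, 0.0194])]
300 [(212, [0.4259, 0.0206]), (216, [0.4265, 0.0383]), (218, [0.4286, 0.0381]), (220, [0.4307, 0.0373]), (224, [0.4369, 0.0282]), (245, [0.4587, 0.0299]), (266, [0.4852, 0.0197]), (270, [0.4845, 0.0341]), (272, [0.485, 0.0388]), (274, [0.4882, 0.0362]), (278, [0.4987, 0.0204])]
350 [(212, [0.4226, 0.0194]), (216, [0.4231, 0.0383]), (218, [0.4252, 0.0379]), (220, [0.4275, 0.0364]), (224, [0.4329, 0.0304]), (245, [0.4557, 0.0279]), (266, [0.4813, 0.0202]), (270, [0.4806, 0.0352]), (272, [0.4822, 0.0369]), (274, [0.4841, 0.0377]), (278, [0.4944, 0.0219])]
400 [(212, [0.4191, 0.0185]), (216, [0.4199, 0.0369]), (218, [0.422, 0.0363]), (220, [0.4241, 0.0363]), (224, [0.4299, 0.0281]), (245, [0.4517, 0.0295]), (266, [0.4775, 0.0205]), (270, [0.4772, 0.0346]), (272, [0.4784, 0.0374]), (274, [0.4802, 0.0387]), (278, [0.490
[... 1659 characters left out ...]
 -0.237   0.1144]
 [ 0.4764 -0.2248  0.1234]
 [ 0.4866 -0.2137  0.1274]]
head [[0.416  0.1072 0.0743]
 [0.4448 0.1282 0.0789]
 [0.4729 0.1493 0.0845]]
carr [[ 0.4438 -0.2543  0.0754]
 [ 0.4779 -0.2167  0.0804]
 [ 0.4956 -0.1847  0.0852]] ((466.8846740722656, -219.43972778320312), (58.40871810913086, 69.80734252929688), 3.4143669605255127)
side3 knob [[ 0.4679 -0.234   0.1127]
 [ 0.4787 -0.2188  0.1204]
 [ 0.4897 -0.2101  0.1248]]
head [[0.4166 0.1143 0.0745]
 [0.4457 0.1383 0.0796]
 [0.4747 0.1547 0.082 ]]
carr [[ 0.4375 -0.2498  0.0742]
 [ 0.4668 -0.2033  0.0802]
 [ 0.4995 -0.1561  0.0856]] ((467.2696533203125, -200.5450897216797), (60.12358856201172, 102.83235168457031), 4.188864707946777)
```

```bash

python3 -m handwheel '[0.025,0.24,0,0,0,0.014,0.025,0.24,0,0,0,0,0.025,0.24,0,0,0,0,0.025,0.24,0,0,0,0,0.025,0.24,-0.1,0,0,0]' 1 50
python3 -m handwheel '[0.025,0.24,-0.1,0,0,0,0.025,0.24,-0.1,0,0,0,0.025,0.24,-0.1,0,0,0,0.025,0.24,-0.1,0,0,0,0.02,0.2,-0.1,0,0,0]'
python3 -m handwheel '[0,0,-0.2,0,0,0,0,0,-0.1,0,0,0,0,0,0,0,0,0]'
```

```text
time: 6.68
eef_pos: [0.4406, 0.1039, 0.2693]
tcp_rot: [-0.043, 0.999, -0.0, 0.004]
contact_force: [0.8, -1.0, 0.4]
opening: 1.001
finger_force: 0.0
time: 7.1
eef_pos: [0.4572, 0.279, 0.19]
tcp_rot: [-0.043, 0.999, -0.0, 0.0]
contact_force: [0.3, -1.1, 1.0]
opening: 1.001
finger_force: 0.0
time: 7.35
eef_pos: [0.4543, 0.2762, 0.141]
tcp_rot: [-0.044, 0.999, -0.002, -0.004]
contact_force: [-1.4, -0.3, 0.4]
opening: 1.001
finger_force: 0.0
```

```bash

python3 -m handwheel '[0,0.045,-0.2,0,0,0,0,0,-0.2,0,0,0,0,0,-0.15,0,0,0,0,0,-0.08,0,0,0,0,0,0,0,0,0]'
python3 -m handwheel '[0,0,0,0,0,0,0,0,0,0,0,0]'
```

```text
time: 7.77
eef_pos: [0.4551, 0.2829, 0.0493]
tcp_rot: [-0.043, 0.999, -0.001, -0.002]
contact_force: [-0.5, -0.7, -0.3]
opening: 1.003
finger_force: 0.0
time: 7.93
eef_pos: [0.4577, 0.2845, 0.0536]
tcp_rot: [-0.044, 0.999, 0.001, 0.002]
contact_force: [0.3, 0.0, 0.1]
opening: 1.0
finger_force: 0.0
```

```bash

python3 -m handwheel '[0,0,-0.06,0,0,0,0,0,-0.04,0,0,0,0,0,0,0,0,0,0,0,0,0,0,0]'
python3 -m handwheel '[0,0,0,0,0,0,0,0,0,0,0,0,0,0,0,0,0,0,0,0,0,0,0,0,0,0,0,0,0,0]' 0.62
python3 -m handwheel '[0,0,0,0,0,0,0,0,0,0,0,0,0,0,0,0,0,0,0,0,0,0,0,0]' 0.3 35
python3 -m handwheel '[0,0,0,0,0,0,0,0,0,0,0,0,0,0,0,0,0,0,0,0,0,0,0,0]'
```

```text
time: 8.27
eef_pos: [0.4554, 0.2842, 0.0364]
tcp_rot: [-0.044, 0.999, -0.0, -0.0]
contact_force: [-0.2, 0.6, -1.0]
opening: 1.002
finger_force: 0.0
time: 8.68
eef_pos: [0.4558, 0.2844, 0.0368]
tcp_rot: [-0.044, 0.999, 0.0, 0.0]
contact_force: [-1.2, -0.3, -1.2]
opening: 0.618
finger_force: 0.0
time: 9.02
eef_pos: [0.4559, 0.2845, 0.0369]
tcp_rot: [-0.044, 0.999, 0.0, 0.0]
contact_force: [-0.9, 1.8, 1.1]
opening: 0.504
finger_force: 39.3
time: 9.35
eef_pos: [0.4559, 0.2845, 0.0369]
tcp_rot: [-0.044, 0.999, 0.0, 0.0]
contact_force: [0.8, 2.0, 1.8]
opening: 0.505
finger_force: 39.3
```

```bash

python3 -m handwheel '[0,0,0.1,0,0,0,0,0,0.2,0,0,0,0,0,0.2,0,0,0,0,0,0.2,0,0,0,0,0,0.2,0,0,0]'
python3 -m handwheel '[0,0,0.2,0,0,-0.04,0,-0.1,0,0,0,-0.07,0,-0.15,0,0,0,-0.07,0,-0.15,0,0,0,-0.07,0,-0.15,0,0,0,-0.07]'
python3 -m handwheel '[0,-0.15,0,0,0,-0.07,0,-0.15,0,0,0,-0.07,0,-0.15,0,0,0,-0.07,0,-0.15,0,0,0,-0.07,0,-0.15,0,0,0,-0.07]'
python3 -m handwheel '[0,-0.15,0,0,0,-0.07,0,-0.15,0,0,0,-0.07,0,-0.15,0,0,0,-0.07,0,-0.15,0,0,0,-0.07,0,-0.15,0,0,0,-0.06]'
python3 -m handwheel '[0,0,0,0,0,0,0,0,0,0,0,0,0,0,0,0,0,0]'
```

```text
time: 9.77
eef_pos: [0.4536, 0.283, 0.1698]
tcp_rot: [-0.044, 0.999, -0.001, -0.003]
contact_force: [1.3, 1.1, -6.5]
opening: 0.503
finger_force: 38.3
time: 10.18
eef_pos: [0.4535, 0.2003, 0.1987]
tcp_rot: [0.208, 0.978, -0.002, -0.003]
contact_force: [-0.2, 0.2, -7.2]
opening: 0.507
finger_force: 38.4
time: 10.6
eef_pos: [0.4534, 0.0879, 0.1986]
tcp_rot: [0.466, 0.885, -0.002, -0.003]
contact_force: [0.5, -1.0, -6.2]
opening: 0.502
finger_force: 38.5
time: 11.02
eef_pos: [0.4534, -0.0241, 0.1986]
tcp_rot: [0.683, 0.73, -0.002, -0.002]
contact_force: [-0.3, -0.7, -5.4]
opening: 0.503
finger_force: 38.5
time: 11.27
eef_pos: [0.4543, -0.0228, 0.1996]
tcp_rot: [0.681, 0.732, -0.001, -0.002]
contact_force: [-1.0, -0.3, -7.3]
opening: 0.501
finger_force: 38.4
```

```bash

python3 -m handwheel '[0,0,-0.15,0,0,0,0,0,-0.2,0,0,0,0,0,-0.18,0,0,0,0,0,-0.1,0,0,0,0,0,0,0,0,0]'
python3 -m handwheel '[0,0,0,0,0,0,0,0,0,0,0,0,0,0,0,0,0,0]'
python3 - <<'E'
from h import *
s=ctrl.get_state(); print(s["eef_pos"],s["tcp_rot"])
ims=[]
for n in("wrist","top","side"):
    p,d,c=cam(n); np.savez(n+"4.npz",p=p,d=d,**{k:np.array(v) for k,v in c.items()}); ims.append(p)
cv2.imwrite("pics/w4.png",ims[0]); cv2.imwrite("pics/ts4.png",np.hstack([cv2.resize(ims[1][240:340,310:560],None,fx=1.6,fy=1.6*1.5),cv2.resize(ims[2][150:310,320:480],(400,240))]))
for n in("top","side","wrist"):
    z=np.load(n+"4.npz");C=cloud(z["d"],z);P=C.reshape(-1,3);x,y,h=P.T
    hv=cv2.cvtColor(z["p"],cv2.COLOR_BGR2HSV).reshape(-1,3)
    m=(hv[:,0]>10)&(hv[:,0]<32)&(hv[:,1]>40)&(hv[:,2]>90)&(x>.38)&(x<.53)&(y>-.2)&(y<.15)&(h>.085)&(h<.125)
    t=P[m]
    if len(t)>5: print(n,len(t),np.percentile(t,[1,50,99],axis=0).round(4).tolist(),cv2.minAreaRect((t[:,:2]*1000).astype(np.float32)))
E
```

```text
time: 11.68
eef_pos: [0.4515, -0.0212, 0.1021]
tcp_rot: [0.68, 0.733, -0.003, -0.005]
contact_force: [-0.6, 0.2, -7.4]
opening: 0.506
finger_force: 38.4
time: 11.93
eef_pos: [0.4572, -0.0233, 0.109]
tcp_rot: [0.681, 0.733, 0.001, 0.002]
contact_force: [0.4, -0.8, -7.1]
opening: 0.503
finger_force: 38.4
[ 0.45717084 -0.02327737  0.10898499] [0.68070812 0.73255238 0.00084108 0.00165827]
top 111 [[0.4318, 0.0007, 0.0951], [0.4518, 0.023, 0.1147], [0.4765, 0.0835, 0.1196]] ((452.7049560546875, 40.28081130981445), (43.65272521972656, 85.57931518554688), 4.3954758644104)
side 630 [[0.4317, -0.0892, 0.0857], [0.4577, 0.0026, 0.1093], [0.4794, 0.0879, 0.1176]] ((458.59539794921875, -14.97943115234375), (44.17597961425781, 209.6863555908203), 4.239407062530518)
wrist 42687 [[0.4302, -0.0463, 0.1125], [0.4545, 0.039, 0.1156], [0.4783, 0.0787, 0.1171]] ((454.28570556640625, 3.9829864501953125), (48.64542007446289, 151.45834350585938), 4.14484977722168)
```

View pics/w4.png

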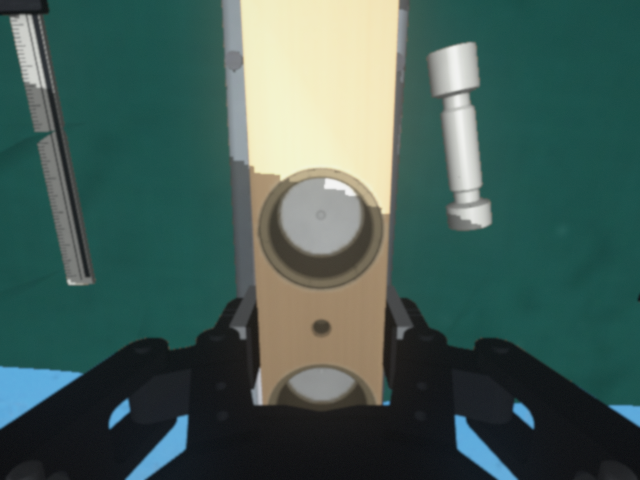

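View pics/ts4.png

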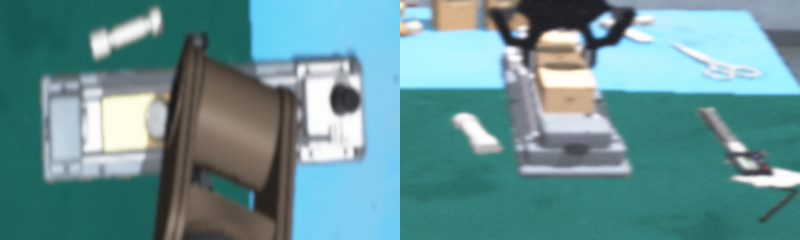

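The wrist view shows the block centred at column 320 with the gauge base centred near 316, so the block needs to go about 3 mm towards −x. The top and side crops show the block over the bed between the faces.

```bash

python3 -m handwheel '[-0.02,0,-0.05,0,0,-0.005,0,0,-0.08,0,0,0,0,0,-0.05,0,0,0,0,0,0,0,0,0,0,0,0,0,0,0]'
python3 -m handwheel '[0,0,0,0,0,0,0,0,0,0,0,0]'
python3 - <<'E'
from h import *
s=ctrl.get_state(); print(s["eef_pos"],s["tcp_rot"].round(4),s["contact_force"])
p,d,z=cam("wrist"); cv2.imwrite("pics/w5.png",p)
C=cloud(d,z)
for v in(20,60,100,140): 
    r=C[v]; k=np.where(r[:,2]>.07)[0]; k=k[(k>200)&(k<450)]; b=r[k]
    base=np.where((r[:,2]>.014)&(r[:,2]<.045)&(abs(np.arange(640)-320)<130))[0]
    print(v,"block",k.min(),k.max(),b[[0,-1]].round(4).tolist(),"base",base.min(),base.max(),r[base.min()].round(4),r[base.max()].round(4))
E
```

```text
time: 12.5
eef_pos: [0.4521, -0.0231, 0.0794]
tcp_rot: [0.684, 0.73, -0.0, -0.001]
contact_force: [-0.2, -1.1, -6.7]
opening: 0.503
finger_force: 38.4
time: 12.67
eef_pos: [0.4533, -0.0234, 0.0807]
tcp_rot: [0.684, 0.73, 0.0, 0.001]
contact_force: [0.9, -0.9, -6.8]
opening: 0.503
finger_force: 38.4
[ 0.45330673 -0.02337458  0.08074521] [6.839e-01 7.295e-01 3.000e-04 6.000e-04] [ 0.85415662 -0.8871794  -6.84970428]
20 block 242 398 [[0.4258, 0.0726, 0.0881], [0.469, 0.0759, 0.0862]] base 215 427 [0.3987 0.0907 0.0148] [0.4932 0.0959 0.0176]
60 block 244 396 [[0.4264, 0.0625, 0.0878], [0.4495, 0.0427, 0.2042]] base 218 425 [0.4008 0.0736 0.0185] [0.4951 0.0802 0.0154]
100 block 246 394 [[0.427, 0.0519, 0.0876], [0.47, 0.0546, 0.088]] base 220 422 [0.4008 0.0568 0.0152] [0.4957 0.0627 0.017 ]
140 block 238 420 [[0.4495, 0.0427, 0.2042], [0.4495, 0.0427, 0.2042]] base 223 419 [0.4027 0.0386 0.0176] [0.4968 0.0446 0.0165]
```

View pics/w5.png

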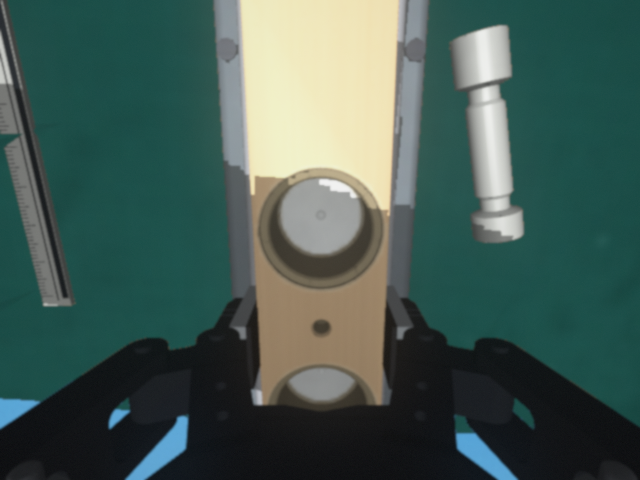

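The view is now symmetric: the base spans 218–425 and the block 244–396. I'm lowering it onto the bed.

```bash

python3 -m handwheel '[0,0,-0.03,0,0,0,0,0,-0.03,0,0,0,0,0,-0.015,0,0,0,0,0,0,0,0,0,0,0,0,0,0,0]'
python3 -m handwheel '[0,0,-0.01,0,0,0,0,0,0,0,0,0,0,0,0,0,0,0]'
```

```text
time: 13.13
eef_pos: [0.4524, -0.0231, 0.0685]
tcp_rot: [0.684, 0.73, -0.0, -0.0]
contact_force: [0.1, -0.5, -5.8]
opening: 0.504
finger_force: 38.5
time: 13.38
eef_pos: [0.4527, -0.0232, 0.0674]
tcp_rot: [0.684, 0.73, 0.0, -0.0]
contact_force: [-0.3, -0.8, -5.9]
opening: 0.505
finger_force: 38.5
```

```bash

python3 -m handwheel '[0,0,-0.008,0,0,0,0,0,0,0,0,0,0,0,0,0,0,0]'
python3 -m handwheel '[0,0,-0.006,0,0,0,0,0,0,0,0,0,0,0,0,0,0,0]'
```

```text
time: 13.63
eef_pos: [0.4531, -0.0233, 0.0669]
tcp_rot: [0.684, 0.73, 0.0, 0.0]
contact_force: [-1.5, -0.3, -0.6]
opening: 0.503
finger_force: 39.3
time: 13.88
eef_pos: [0.4531, -0.0233, 0.0668]
tcp_rot: [0.684, 0.73, -0.0, -0.0]
contact_force: [-5.1, -0.0, 7.8]
opening: 0.502
finger_force: 40.2
```

```bash

python3 -m handwheel '[0,0,0,0,0,0,0,0,0,0,0,0,0,0,0,0,0,0,0,0,0,0,0,0,0,0,0,0,0,0]' 0.85
python3 -m handwheel '[0,0,0.05,0,0,0,0,0,0.1,0,0,0,0,0,0.2,0,0,0,0,0,0.25,0,0,0,0,0,0.25,0,0,0]'
python3 -m handwheel '[0,0,0.2,0,0,0.07,0,0,0.2,0,0,0.07,0,-0.05,0,0,0,0.07,0.02,-0.15,0,0,0,0.07,0.03,-0.15,0,0,0,0.07]' 1
python3 -m handwheel '[0.03,-0.15,0,0,0,0.07,0.03,-0.15,0,0,0,0.07,0.03,-0.15,0,0,0,0.07,0.03,-0.15,0,0,0,0.07,0,-0.15,0,0,0,0.07]'
python3 -m handwheel '[0,-0.15,0,0,0,0.07,0,-0.12,0,0,0,0.07,0,0,0,0,0,0.07,0,0,0,0,0,0.06,0,0,0,0,0,0]'
python3 - <<'E'
from h import *
s=ctrl.get_state(); print(s["eef_pos"],s["tcp_rot"],s["qpos"].round(2))
for n in("top","side","wrist"):
    p,d,z=cam(n); cv2.imwrite(f"pics/{n}6.png",p); np.savez(n+"6.npz",p=p,d=d,**{k:np.array(v) for k,v in z.items()})
    P=cloud(d,z).reshape(-1,3);x,y,h=P.T
    hv=cv2.cvtColor(p,cv2.COLOR_BGR2HSV).reshape(-1,3)
    m=(hv[:,0]>10)&(hv[:,0]<32)&(hv[:,1]>40)&(hv[:,2]>90)&(x>.38)&(x<.53)&(y>-.2)&(y<.15)&(h>.064)&(h<.09)
    t=P[m]
    if len(t)>5: print(n,len(t),np.percentile(t,[1,50,99],axis=0).round(4).tolist(),cv2.minAreaRect((t[:,:2]*1000).astype(np.float32)))
E
```

```text
time: 14.3
eef_pos: [0.4531, -0.0233, 0.0655]
tcp_rot: [0.684, 0.73, 0.0, 0.0]
contact_force: [0.9, 0.3, -0.4]
opening: 0.85
finger_force: 0.0
time: 14.72
eef_pos: [0.4519, -0.023, 0.1939]
tcp_rot: [0.684, 0.73, -0.0, -0.001]
contact_force: [1.1, -0.1, 0.4]
opening: 0.851
finger_force: 0.0
time: 15.13
eef_pos: [0.4604, -0.0758, 0.2545]
tcp_rot: [0.457, 0.89, 0.0, 0.001]
contact_force: [-0.0, 0.2, -0.6]
opening: 1.001
finger_force: 0.0
time: 15.55
eef_pos: [0.4786, -0.1894, 0.2533]
tcp_rot: [0.199, 0.98, -0.0, 0.0]
contact_force: [0.1, -0.2, -0.1]
opening: 1.003
finger_force: 0.0
time: 15.97
eef_pos: [0.4781, -0.2291, 0.2531]
tcp_rot: [-0.009, 1.0, -0.0, 0.0]
contact_force: [-0.4, -0.7, 0.7]
opening: 1.0
finger_force: 0.0
[ 0.47809814 -0.22913125  0.25312854] [-9.12970596e-03  9.99958321e-01 -1.60472143e-05  6.78648234e-05] [-0.64 -0.04  1.93  0.    1.25 -2.23]
top 487 [[0.4306, -0.1264, 0.0655], [0.45, -0.07, 0.0731], [0.4807, 0.0816, 0.0774]] ((453.6416320800781, -22.012184143066406), (43.56505584716797, 209.93035888671875), 3.905308723449707)
side 256 [[0.4303, -0.1253, 0.0642], [0.4565, -0.002, 0.0707], [0.4821, 0.0878, 0.0752]] ((456.41436767578125, -19.028884887695312), (42.41442108154297, 216.63818359375), 3.9935240745544434)
wrist 7634 [[0.4305, -0.1245, 0.0674], [0.4567, -0.0646, 0.0733], [0.48, 0.0284, 0.0751]] ((455.56134033203125, -47.31512451171875), (44.13524627685547, 157.06370544433594), 4.206174850463867)
```

```bash

python3 -m handwheel '[0,0.02,-0.2,0,0,0.03,0,0,-0.2,0,0,0,0,0,-0.2,0,0,0,0,0,-0.2,0,0,0,0,0,-0.1,0,0,0]'
python3 -m handwheel '[0,0,0,0,0,0,0,0,0,0,0,0]'
```

```text
time: 16.53
eef_pos: [0.4764, -0.224, 0.114]
tcp_rot: [-0.032, 0.999, 0.002, -0.002]
contact_force: [-0.6, 0.0, -0.4]
opening: 0.998
finger_force: 0.0
time: 16.7
eef_pos: [0.4779, -0.2252, 0.1173]
tcp_rot: [-0.032, 0.999, 0.001, -0.001]
contact_force: [0.1, -0.1, -0.1]
opening: 0.999
finger_force: 0.0
```

View pics/wrist6.png

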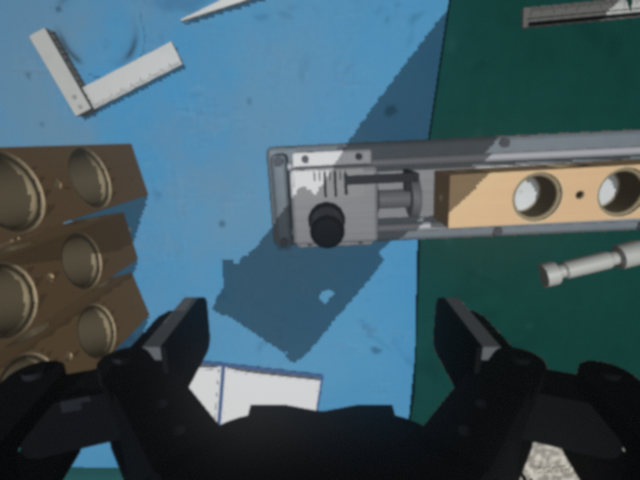

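The block lies flat between the rods, its end at (437,195) just ahead of the sprung face at (420,195). I'm gripping the knob and pushing.

```bash

python3 -m handwheel '[0,0,0,0,0,0,0,0,0,0,0,0,0,0,0,0,0,0,0,0,0,0,0,0,0,0,0,0,0,0]' 0 40
python3 -m handwheel '[0,0,0,0,0,0,0,0,0,0,0,0,0,0,0,0,0,0,0,0,0,0,0,0,0,0,0,0,0,0]'
python3 -m handwheel '[-0.001,0.02,0,0,0,0,-0.001,0.02,0,0,0,0,-0.001,0.02,0,0,0,0,-0.001,0.02,0,0,0,0,-0.001,0.02,0,0,0,0]'
python3 -m handwheel '[-0.001,0.02,0,0,0,0,-0.001,0.02,0,0,0,0,-0.001,0.02,0,0,0,0,0,0,0,0,0,0,0,0,0,0,0,0]'
```

```text
time: 17.12
eef_pos: [0.4786, -0.2257, 0.1187]
tcp_rot: [-0.032, 0.999, 0.0, 0.001]
contact_force: [-0.5, 15.4, 11.6]
opening: 0.294
finger_force: 9.5
time: 17.53
eef_pos: [0.4786, -0.2251, 0.1189]
tcp_rot: [-0.032, 0.999, 0.001, 0.0]
contact_force: [-0.4, 3.9, 5.0]
opening: 0.263
finger_force: 39.4
time: 17.95
eef_pos: [0.478, -0.2149, 0.119]
tcp_rot: [-0.033, 0.999, -0.005, 0.001]
contact_force: [-2.4, -13.5, -0.2]
opening: 0.267
finger_force: 39.6
time: 18.37
eef_pos: [0.4774, -0.2053, 0.119]
tcp_rot: [-0.033, 0.999, -0.004, 0.001]
contact_force: [-2.6, -10.1, 0.7]
opening: 0.263
finger_force: 39.5
```

```bash

python3 -m handwheel '[-0.001,0.02,0,0,0,0,-0.001,0.02,0,0,0,0,-0.001,0.02,0,0,0,0,-0.001,0.02,0,0,0,0,0,0,0,0,0,0]'
python3 -m handwheel '[0,0,0,0,0,0]'
python3 - <<'E'
from h import *
s=ctrl.get_state(); print(s["eef_pos"],s["contact_force"])
p,d,z=cam("wrist"); cv2.imwrite("pics/w7.png",p); np.savez("w7.npz",p=p,d=d,**{k:np.array(v) for k,v in z.items()})
E
```

```text
time: 18.78
eef_pos: [0.4768, -0.1941, 0.119]
tcp_rot: [-0.033, 0.999, -0.005, 0.001]
contact_force: [-3.0, -11.9, 0.1]
opening: 0.264
finger_force: 39.7
time: 18.87
eef_pos: [0.4767, -0.1941, 0.119]
tcp_rot: [-0.033, 0.999, -0.005, 0.001]
contact_force: [-2.7, -12.9, -0.3]
opening: 0.265
finger_force: 39.7
[ 0.47674616 -0.19406759  0.11896701] [ -2.68311475 -12.91608815  -0.30476198]
```

View pics/w7.png

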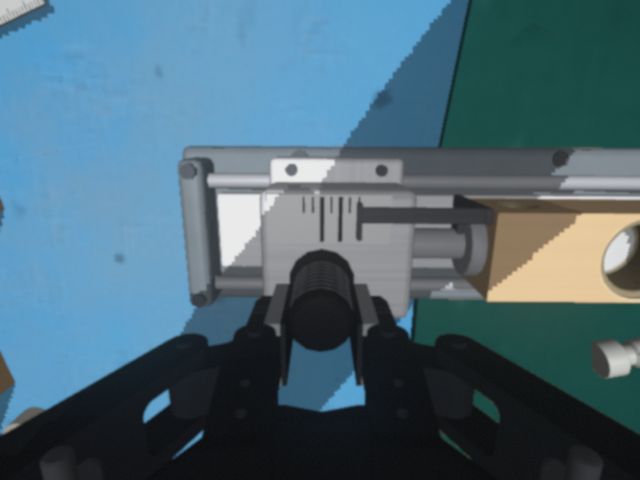

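The view shows the scale clearly, with its bold lines at columns 322 and 341. The cursor bar is at column 360 (plunger 0), and the sprung face is at the block end near 487.

```bash
cat > cur.py <<'E'
from h import *
s=ctrl.get_state(); p,d,z=cam("wrist"); cv2.imwrite("pics/cur_%.2f.png"%s["time"],p)
g=cv2.cvtColor(p,cv2.COLOR_BGR2GRAY)[226:236,295:375].mean(0)
a=g<(np.median(g)-25); k=np.where(a)[0]+295
print(s["eef_pos"].round(4),s["contact_force"].round(1),"dark cols",k.tolist())
E
python3 cur.py
python3 -m handwheel '[-0.001,0.018,0,0,0,0,-0.001,0.018,0,0,0,0,-0.001,0.018,0,0,0,0,0,0,0,0,0,0]'
python3 cur.py
python3 -m handwheel '[-0.001,0.018,0,0,0,0,-0.001,0.018,0,0,0,0,0,0,0,0,0,0]'
python3 cur.py
```

```text
[ 0.4768 -0.1941  0.119 ] [ -2.5 -12.3   0.2] dark cols [319, 320, 321, 322, 323, 324, 338, 339, 340, 341, 342, 355, 356, 357, 358, 359, 360, 361, 362]
time: 19.3
eef_pos: [0.4763, -0.1865, 0.119]
tcp_rot: [-0.033, 0.999, -0.006, 0.001]
contact_force: [-2.9, -15.8, -0.9]
opening: 0.267
finger_force: 39.9
[ 0.4763 -0.1865  0.119 ] [ -2.9 -15.8  -0.9] dark cols [319, 320, 321, 322, 323, 324, 338, 339, 340, 341, 342, 351, 352, 353, 354, 355, 356, 357]
time: 19.6
eef_pos: [0.476, -0.1816, 0.119]
tcp_rot: [-0.033, 0.999, -0.006, 0.001]
contact_force: [-2.4, -16.9, -0.8]
opening: 0.267
finger_force: 40.0
[ 0.476  -0.1816  0.119 ] [ -2.4 -16.9  -0.8] dark cols [319, 320, 321, 322, 323, 324, 338, 339, 340, 341, 342, 343, 344, 345, 346]
```

```bash

python3 -m handwheel '[-0.001,0.012,0,0,0,0,-0.001,0.012,0,0,0,0,0,0.008,0,0,0,0,0,0,0,0,0,0]'
python3 cur.py
```

```text
time: 19.98
eef_pos: [0.4758, -0.1773, 0.119]
tcp_rot: [-0.033, 0.999, -0.007, 0.001]
contact_force: [-2.2, -18.9, -2.2]
opening: 0.262
finger_force: 40.1
[ 0.4758 -0.1773  0.119 ] [ -2.2 -18.9  -2.2] dark cols [319, 320, 321, 322, 323, 324, 331, 332, 333, 334, 335, 336, 337, 338, 339, 340, 341, 342]
```

```bash

python3 -m handwheel '[0,0,0,0,0,0,0,0,0,0,0,0,0,0,0,0,0,0,0,0,0,0,0,0,0,0,0,0,0,0]' 1
python3 cur.py
python3 -m handwheel '[0,0,0.1,0,0,0,0,0,0.15,0,0,0,0,0,0.2,0,0,0,0,0,0.2,0,0,0,0,0,0.2,0,0,0]'
python3 -m handwheel '[0,0,0,0,0,0,0,0,0,0,0,0,0,0,0,0,0,0]'
python3 - <<'E'
from h import *
s=ctrl.get_state(); print(s["eef_pos"])
p,d,z=cam("wrist"); cv2.imwrite("pics/w8.png",p)
P=cloud(d,z).reshape(-1,3);x,y,h=P.T
hv=cv2.cvtColor(p,cv2.COLOR_BGR2HSV).reshape(-1,3)
m=(hv[:,0]>10)&(hv[:,0]<32)&(hv[:,1]>40)&(hv[:,2]>90)&(x>.38)&(x<.53)&(y>-.2)&(y<.15)&(h>.05)&(h<.1)
print(np.percentile(P[m],[1,50,99],axis=0).round(4))
cv2.imwrite("pics/w8c.png",cv2.resize(p[80:320,200:600],(800,480)))
p,d,z=cam("top"); P=cloud(d,z).reshape(-1,3);x,y,h=P.T
hv=cv2.cvtColor(p,cv2.COLOR_BGR2HSV).reshape(-1,3)
m=(hv[:,0]>10)&(hv[:,0]<32)&(hv[:,1]>40)&(hv[:,2]>90)&(x>.38)&(x<.53)&(y>-.2)&(y<.15)&(h>.064)&(h<.09)
print("top",np.percentile(P[m],[1,50,99],axis=0).round(4),cv2.minAreaRect((P[m][:,:2]*1000).astype(np.float32)))
E
```

```text
time: 20.45
eef_pos: [0.4753, -0.1709, 0.1176]
tcp_rot: [-0.033, 0.999, 0.0, -0.0]
contact_force: [-0.1, 0.4, -0.4]
opening: 0.95
finger_force: 0.0
[ 0.4753 -0.1709  0.1176] [-0.1  0.4 -0.4] dark cols [303, 304, 305, 306, 307, 308, 315, 316, 317, 318, 319, 320, 321, 322, 323, 324, 325, 326]
time: 20.92
eef_pos: [0.4751, -0.1708, 0.2463]
tcp_rot: [-0.033, 0.999, 0.0, -0.0]
contact_force: [-0.1, -0.2, 0.4]
opening: 1.002
finger_force: 0.0
time: 21.17
eef_pos: [0.4751, -0.1709, 0.2447]
tcp_rot: [-0.033, 0.999, 0.0, -0.0]
contact_force: [-0.0, 0.9, -0.2]
opening: 1.001
finger_force: 0.0
[ 0.47506604 -0.17094379  0.24466495]
[[ 0.4286 -0.1086  0.0584]
 [ 0.4535 -0.0145  0.0733]
 [ 0.4789  0.0808  0.0751]]
top [[ 0.433  -0.1113  0.0665]
 [ 0.4534 -0.0815  0.073 ]
 [ 0.4804  0.0538  0.0781]] ((453.7280578613281, -7.271842956542969), (43.62689208984375, 210.7735595703125), 3.400453805923462)
```

View pics/w8c.png

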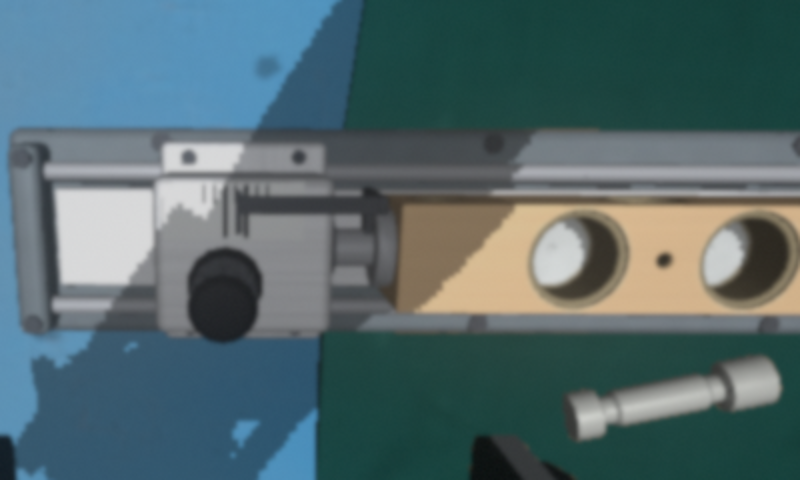

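The released cursor stands between the bold lines (columns 225 and 246 in the crop, cursor about 238). The block lies flat against the sprung face and nothing touches the arm.

```bash
python3 -c "
from plant import ctrl
print(ctrl.sign_off())"
```

```text
the job is handed in; nothing more can be done
None
```

I handed the job in at about 21 s of robot time: the block lies flat on the bed against the fixed face, the cursor is between the bold lines at about 10.6 mm, and the arm is clear. The sign-off returned no verdict.

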